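Open the cover of a board test fixture and hold it up

ROBOT

A 6-joint arm with a two-finger parallel gripper is mounted at the origin on a cart in front of the work surface, level with it; the furniture and walls round the work are solid. World frame = base frame: x ahead of the robot, y to its left, z up, the work surface at z = 0. Lengths are in m, angles in rad, forces in N, time in s.
With the tool pointing down it reaches from about 0.25 to 0.725 m from the base axis. Payload 9.7 kg.
Tool frame: the origin (TCP) lies midway between the tips of the shut fingers; the grasp point (between the pads) lies 19 mm behind it; z points along the fingers, y is the line along which they close (so a half turn about z gives the same grasp; the last joint's range is limited). The gripper opens to 85 mm and grips with 20 to 120 N. Pads are 22 mm wide; open, the fingers measure 114 mm over their backs; the gripper's body (76 mm by 85 mm) begins 54 mm behind the grasp point. The pads swing forward as they close: fully open they stand 13 mm farther back than shut.
Start: joints at [-1.118, 0.087, 0.176, 1.66, 0, 1.571], TCP at [0.241, -0.495, 0.231] pointing down, gripper open.
Joint ranges: [-3.13, 3.13], [-0.85, 1.81], [-1.15, 1.24], [-2.2, 2.28], [-1.44, 1.52], [-3.14, 3.14]. Speed limits (rad/s): [2.22, 2.22, 2.57, 3.14, 3.14, 3.14].

INTERFACE

Orientations are given as a 3x3 rotation matrix whose columns are the frame's x, y, z axes.
In Python, from plant import robot, vision, workorder gives the robot as it stands (robot), with the cameras (vision) and the job (workorder).
- The arm moves only by the shell command python3 drive.py 'ROWS' [OPENING] [FORCE]. ROWS is a JSON list of rows, 1 to 5 of them, each an object with the fields pos (a list: dx, dy, dz in fractions of the full range, 1 being 1 m), r (a list: a rotation vector rx, ry, rz in shares of 45 degrees (1.0 is 45 degrees)); a field left out counts as zero; each row shifts and turns the commanded pose from where the row before left it, along the tool's axes as they then stand; what a row does not reach is not made up. A row lasts 1/12 s, in which the tool goes at most 0.0417 m and 0.125 rad, less where a joint would pass 70% of its speed; a pose out of reach is approached as far as the arm can. OPENING is the opening from 0.0 (shut) to 1.0 (fully open), set as the command begins (- or left out keeps the last). The fingers move at their own pace and stop on an object; FORCE is the grip in N (left out, the last holds). Time passes only in rows, so rows that do not move let the fingers close. It prints the time, the measured TCP pose, the force, the opening and the grip force at its end. No shift or turn number may pass 1 either way. Input that does not fit is refused with a message, and nothing moves.
- robot.get_obs(): the state, without advancing time (a new reading comes with each control period).
- vision.get_image(name): name is "scene" or "top" or "wrist"; returns a dict with "color" (480x640x3 uint8, blue, green, red), "z_map" (480x640 float32, m along the optical axis (not along the pixel's ray), 0 where there is no reading), "fx", "fy", "cx", "cy" (pixels), "T" (4x4, takes a point from camera to world coordinates); the wrist camera has in their place "tool_from_camera" (4x4, takes a point from camera to tool coordinates, whose origin is the TCP and whose axes are the flange's). Camera axes: x right, y up, looking along -z (the intrinsics and any distortion apply to the point x, -y, -z); pixel columns grow to the right and rows downward; lengths in m; the calibration is good to about 2 mm. A picture is of the moment at which its call begins: read the wrist's pose just before it.
- workorder.finish_job(): hands the job in; it is judged then, once.
The state is a dict: "time": time; "joints": joint angles; "qd": joint speeds; "effort": joint torques, N m; "position": TCP position; "tool_rot": TCP orientation; "ft_force": force on the tool from outside, world axes, zero at the start; "moment": the same for the moment, N m; "finger_gap": opening from 0.0 (shut) to 1.0 (fully open); "grasp_force": force on a finger pad.
Only numpy, scipy, OpenCV 4.12 (cv2) and the standard library are available. Lean on these libraries where they do the work, as an engineer would, in place of code of your own. Each camera call takes 0.05 s, during which the arm holds its last target. There are 200 camera calls.

TASK

The circuit board in the test fixture has to be reached: push the lock slide on the fixture's front sill all the way to its end stop on the right, and then tug the cover up gently by its round knob. If it is still caught, turn the knob a quarter turn to release the hidden turn-button, and try again. Raise the cover about 30 degrees on its rear hinge without letting it drop, and finish while still holding it up there with the gripper, the fixture standing where it was and the other loose things on the bench undisturbed.

Things in the scene. Friction and masses are not known exactly. Their poses are not given: they have to be found in the camera images.
- fixture: clamshell test fixture for circuit boards: grey box 254 mm deep (x) and 220 mm wide (y), standing loose on rubber feet, 5 kg; slides or tips if pushed or pulled up with more than about 25 N. Origin: on the bench under the box's middle; x points to the rear (hinge side), y to the fixture's left, z up. Front sill: x = -144 to -110 mm, its top at z = 50 mm
- cover: the fixture's cover: aluminium frame 12 mm thick with a clear window, 0.5 kg, hinged along the rear edge. Origin on the hinge line (fixture x = 104, y = 0, z = 62 mm); shut, its axes are the fixture's and its top is at z = 74 mm. No stay: it falls shut when let go. A steel tab on its front edge (fixture y = -40 to -22 mm) lies under the lock slide's tongue with 2 mm play while locked
- cover_hinge (a joint): angle of the cover, rad: 0 shut, grows as the front edge rises (0.52 = 30 degrees)
- knob (a point): centre of the top of the round black ribbed knob on the cover's front rail (fixture frame, shut: x = -76, y = 0, z = 108 mm); axes are the cover's. 34 mm in diameter, grippable from 6 to 34 mm above the cover's top. No mark shows how it stands; it turns without any stop, either way, against light friction (0.05 N m) and stays where it is left. The turn-button hidden below turns with it
- catch (a point): middle of the hidden ledge inside the front wall (fixture x = -96, z = 50 mm). The steel turn-button under the knob has two arms, 48 mm over both: within about 45 degrees of fore-and-aft one arm hooks under the ledge and the cover lifts only 2 mm, stopping dead (a tug of 15 N will tell); otherwise it is free and needs 4 to 9 N. A quarter turn either way makes caught free, and free caught
- slide_grip (a point): centre of the top of the lock slide's upright grip, a black fin 24 mm (fixture x) by 12 mm (fixture y) and 27 mm high, on a steel plate with a tongue towards the fixture's left; fixture frame, locked: x = -124, y = -58, z = 98 mm. Plate and tongue lie at z = 66 to 71 mm, right under the fin; fingertips must stay above them. Site axes are the fixture's
- lock_slide (a joint): travel of the lock slide, m: 0 locked, grows towards the fixture's right (-y), 0.036 at the end stop. The tongue has left the tab from about 0.020 on. Friction about 2 N; stays where it is left
- driver_red: screwdriver with red handle, 168 x 20 x 20 mm, lying right of the fixture; bystander
- side_cutter: small blue-handled side cutter, 115 x 45 x 10 mm, lying left of the fixture; bystander
- tweezers: steel tweezers, 118 x 10 x 8 mm, lying in front of the fixture; bystander
- marker: white and green marker pen, 135 x 17 x 16 mm, lying left of the fixture; bystander
- flux_jar: small jar with red lid, 42 mm wide, 32 mm high, left of the fixture; bystander
- tape_roll: roll of black tape, 58 mm wide, 19 mm high, lying right of the fixture; bystander

How it is judged:
On the way, in this order (a step that is already met when the one before it is completed fails the run):
1. the lock slide is at its end stop while the cover is still shut (value of joint lock_slide above 0.033 m and value of joint cover_hinge below 0.05 rad), for 0.2 s.
2. the cover has come free of its catch (value of joint cover_hinge above 0.1 rad), for 0.1 s.
At the end, for the whole second after the job is handed in: the cover is held still by the fingers between 22 and 40 degrees (0.38 to 0.70 rad) open, the lock slide is within 3 mm of its end stop, and the fixture stands level within 30 mm of where it was (value of joint cover_hinge between 0.38 and 0.7 rad and velocity of joint cover_hinge between -0.08 and 0.08 rad/s and contact force between the fingers and cover above 1 N and value of joint lock_slide above 0.033 m and distance of fixture from where it was at the start of the episode below 0.03 m and angle between fixture's own z axis and vertical below 0.05 rad); the arm keeps its last pose, push and grip.
It fails at once if the fixture is dragged more than 40 mm or lifted off its feet (tilted more than 0.1 rad) (distance of fixture from where it was at the start of the episode above 0.04 m or angle between fixture's own z axis and vertical above 0.1 rad).
It fails at once if the cover drops (closes faster than 2 rad/s) (velocity of joint cover_hinge below -2 rad/s).
It fails at once if a loose bystander is moved more than 30 mm (distance of any of driver_red, side_cutter, tweezers, marker, flux_jar, tape_roll from where it was at the start of the episode above 0.03 m).
It also fails if it takes over 64 s, if anything falls off the work surface, if the arm or the gripper's body presses on something with over 40 N, if the wrist force passes 120 N, or if a joint passes its speed limit or range.

## Working session

There is one attempt and no reset: what is moved stays moved. The work goes in short steps, Python scripts to look and compute and a shell command to move; the robot and the scene stay as the last step left them, time stands still between calls to the robot, and variables do not carry over. Pictures are saved under pics/ and viewed, at most 10 in all, crops included, and the job is handed in when it is done.

```bash
ls; mkdir -p pics; python3 - <<'E'
from plant import robot, vision, workorder
import cv2
o=robot.get_obs()
print(o)
for n in("top","scene"):
    im=vision.get_image(n); cv2.imwrite(f"pics/{n}0.png",im["color"]); print(n,im["fx"],im["cx"],im["cy"],im["T"].round(3).tolist(),[k for k in im])
E
```

```text
drive.py
pics
plant.py
{'time': 0.0, 'joints': array([-1.11800711e+00,  8.74763750e-02,  1.75108707e-01,  1.65980829e+00,
        1.81138018e-05,  1.57082028e+00]), 'qd': array([-4.67322340e-04, -2.15174374e-03,  1.53233936e-05, -2.20831843e-03,
        3.15136781e-04, -1.08825231e-03]), 'effort': array([ 1.17398933e-03, -5.20390713e+01,  4.64798963e+01,  1.64218352e-02,
        3.15704676e-05, -4.20853240e-06]), 'position': array([ 0.24051087, -0.49435815,  0.23056107]), 'tool_rot': array([[ 8.99240879e-01,  4.37453422e-01, -5.87265189e-04],
       [ 4.37453815e-01, -8.99240013e-01,  1.24852857e-03],
       [ 1.80807389e-05, -1.37962933e-03, -9.99999048e-01]]), 'ft_force': array([-0.63193125, -0.01608078,  0.28383343]), 'moment': array([ 0.00524784, -0.02288006,  0.03251941]), 'grasp_force': 0.0, 'finger_gap': 0.9951605836302175}
top 543.5186636159316 313.5374033950132 234.42542121514057 [[0.01, 0.988, -0.157, 0.435], [-1.0, 0.014, 0.025, -0.0], [0.027, 0.157, 0.987, 1.0], [0.0, 0.0, 0.0, 1.0]] ['color', 'z_map', 'fx', 'fy', 'cx', 'cy', 'T']
scene 622.9970141203663 319.16189752013247 238.65831866843627 [[-0.829, 0.252, -0.499, -0.05], [-0.558, -0.339, 0.757, 0.972], [0.022, 0.906, 0.422, 0.655], [0.0, 0.0, 0.0, 1.0]] ['color', 'z_map', 'fx', 'fy', 'cx', 'cy', 'T']
```

View pics/top0.png

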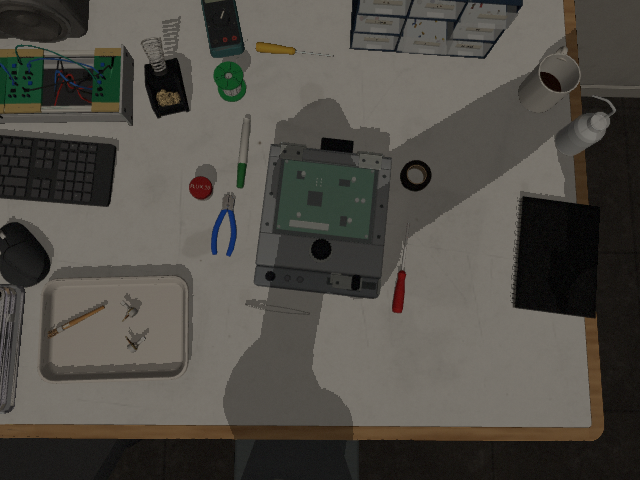

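View pics/scene0.png

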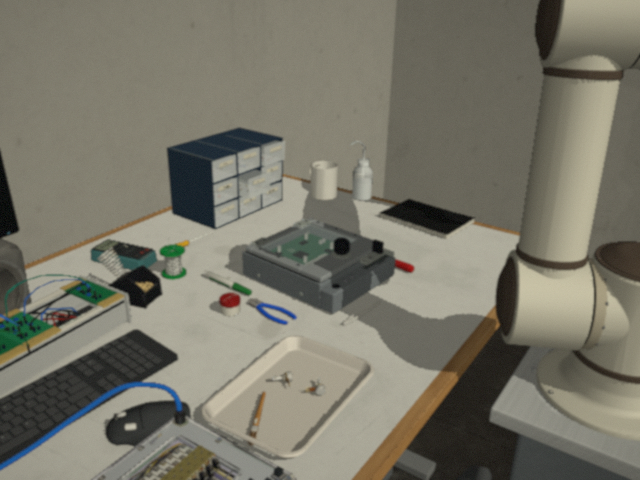

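Top view: the fixture is slightly yawed, with the knob at (321,249), the lock fin near (355,282), tweezers in front, driver at right. Now to measure.

```bash
cat >h.py <<'E'
import numpy as np, cv2
from plant import robot, vision, workorder
def world(im,T=None):
    v,u=np.mgrid[0:480,0:640]; z=im["z_map"]
    P=np.stack([(u-im["cx"])/im["fx"]*z,-(v-im["cy"])/im["fy"]*z,-z,np.ones_like(z)],-1)
    return (P@(im["T"] if T is None else T).T)[...,:3]
E
python3 - <<'E'
from h import *
im=vision.get_image("top"); W=world(im)
roi=np.zeros((480,640),bool); roi[130:310,240:400]=1
roi&=im["z_map"]>0
m=(roi&(W[...,2]>0.088)).astype(np.uint8)
n,l,s,c=cv2.connectedComponentsWithStats(m)
for i in range(1,n):
    p=W[l==i]; print(s[i],c[i].round(1),np.median(p,0).round(4),p.min(0).round(3),p.max(0).round(3))
m=roi&(W[...,2]>0.066)&(W[...,2]<0.082)
p=W[m]; print(m.sum(),np.median(p[:,2]),cv2.minAreaRect(p[:,:2].astype(np.float32)*1000))
m=roi&(W[...,2]>0.03); p=W[m]; print(cv2.minAreaRect(p[:,:2].astype(np.float32)*1000))
m=roi&(W[...,2]>0.044)&(W[...,2]<.056); p=W[m]; print(cv2.minAreaRect(p[:,:2].astype(np.float32)*1000))
crop=im["color"][130:310,240:410]; cv2.imwrite("pics/crop.png",cv2.resize(cv2.convertScaleAbs(crop,alpha=1.8),None,fx=3.3,fy=3.3,interpolation=cv2.INTER_CUBIC))
E
```

```text
[311 239  21  21 325] [320.8 248.7] [ 0.5528 -0.0354  0.1073] [ 0.537 -0.052  0.089] [ 0.57  -0.019  0.112]
[352 275   9  15 111] [355.6 281.8] [ 0.4995 -0.0943  0.0973] [ 0.488 -0.102  0.089] [ 0.511 -0.088  0.101]
14804 0.07201237620082124 ((615.9849243164062, -41.73066711425781), (216.20188903808594, 244.16212463378906), 84.19892120361328)
((628.4450073242188, -43.080284118652344), (220.4259796142578, 285.3277282714844), 84.2232437133789)
((614.5023803710938, -41.67686462402344), (220.41590881347656, 257.25848388671875), 84.20985412597656)
```

View pics/crop.png

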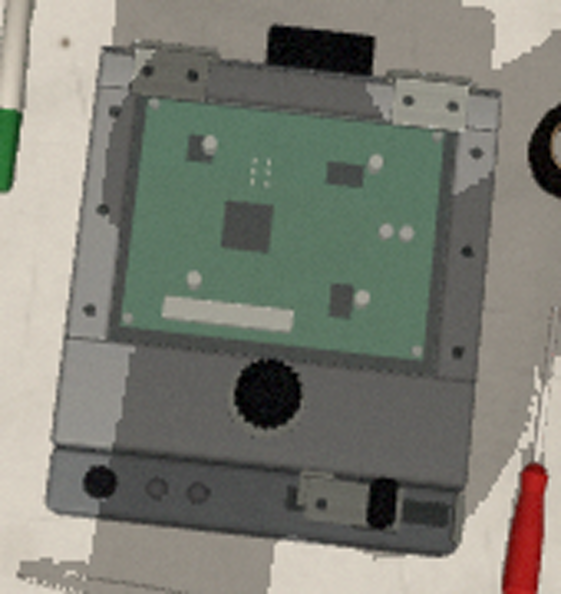

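The measured knob (0.5535, -0.0355, 0.107) and fin (0.4995, -0.095, 0.098) match the given heights. Fixture yaw is about -5.8°, which agrees with the picture. I'll move above the slide, to the fin's left, with fingers shut.

```bash
python3 drive.py '[{"pos": [0.0264,-0.0168,0]},{"pos": [0.0264,-0.0168,0]},{"pos": [0.0264,-0.0168,0]},{"pos": [0.0264,-0.0168,0]},{"pos": [0.0264,-0.0168,0]}]' 0.0 30
for i in 1 2; do python3 drive.py '[{"pos": [0.0264,-0.0168,0]},{"pos": [0.0264,-0.0168,0]},{"pos": [0.0264,-0.0168,0]},{"pos": [0.0264,-0.0168,0]},{"pos": [0.0264,-0.0168,0]}]'; done
python3 drive.py '[{"pos": [0.0264,-0.0168,0]},{}]'; python3 -c "
from plant import robot, vision, workorder;o=robot.get_obs();print(o['joints'].round(3),o['ft_force'])"
```

```text
time: 0.57
position: [0.3229, -0.36, 0.231]
tool_rot: [[0.899, 0.437, -0.0], [0.437, -0.899, 0.0], [-0.0, -0.0, -1.0]]
ft_force: [0.4, 0.6, -0.3]
finger_gap: 0.298
grasp_force: 0.0
time: 0.98
position: [0.405, -0.2265, 0.2312]
tool_rot: [[0.899, 0.437, -0.0], [0.437, -0.899, 0.0], [-0.0, -0.0, -1.0]]
ft_force: [0.4, -0.4, 0.4]
finger_gap: 0.003
grasp_force: 0.0
time: 1.4
position: [0.4869, -0.0932, 0.2311]
tool_rot: [[0.899, 0.438, -0.0], [0.438, -0.899, -0.0], [-0.0, -0.0, -1.0]]
ft_force: [0.7, -0.8, 0.1]
finger_gap: -0.001
grasp_force: 0.0
time: 1.57
position: [0.5046, -0.0644, 0.2304]
tool_rot: [[0.898, 0.441, -0.0], [0.441, -0.898, 0.001], [0.0, -0.001, -1.0]]
ft_force: [0.5, -0.5, 1.3]
finger_gap: -0.003
grasp_force: 0.0
[-1.270e-01 -1.200e-02  7.300e-02  1.656e+00  1.000e-03  2.558e+00] [ 0.51140599 -0.54469212  1.26169035]
```

The last joint sits at 2.56, so I'll rotate -2.588 to stay clear of its limit, then look with the wrist camera.

The manual's scale: turns go in shares of 45 degrees. Converting my numbers, -0.1232 rad / 0.7854 = -0.1569.

```bash
for i in 1 2 3 4; do python3 drive.py '[{"r": [0,0,-0.1569]},{"r": [0,0,-0.1569]},{"r": [0,0,-0.1569]},{"r": [0,0,-0.1569]},{"r": [0,0,-0.1569]}]' >/dev/null; done
python3 drive.py '[{"r": [0,0,-0.1569]},{},{}]'
python3 - <<'E'
from h import *
o=robot.get_obs(); im=vision.get_image("wrist")
T=np.eye(4);T[:3,:3]=o["tool_rot"];T[:3,3]=o["position"]
W=world(im,T@im["tool_from_camera"]); cv2.imwrite("pics/w1.png",im["color"])
m=((W[...,2]>0.09)&(W[...,2]<.115)&(im["z_map"]>0.05)&(W[...,0]>.4)&(W[...,0]<.62)).astype(np.uint8)
n,l,s,c=cv2.connectedComponentsWithStats(m)
for i in range(1,n):
    if s[i,4]>80:
        p=W[l==i]; t=p[p[:,2]>np.percentile(p[:,2],80)-.002]; print(s[i],np.median(p,0).round(4),p.min(0).round(3),p.max(0).round(3),cv2.minAreaRect(t[:,:2].astype(np.float32)*1000),np.median(t[:,2]))
print(o["joints"].round(3),np.degrees(np.arctan2(o["tool_rot"][1,0],o["tool_rot"][0,0])))
E
```

```text
time: 3.48
position: [0.5027, -0.0683, 0.2312]
tool_rot: [[-0.994, 0.105, -0.0], [0.105, 0.994, -0.0], [0.0, -0.0, -1.0]]
ft_force: [-0.2, -0.1, 0.7]
finger_gap: 0.0
grasp_force: 0.0
[281 207  18  31 481] [ 0.5004 -0.0937  0.0976] [ 0.489 -0.101  0.09 ] [ 0.513 -0.087  0.1  ] ((500.94964599609375, -94.34005737304688), (11.07693862915039, 23.35493278503418), 82.25248718261719) 0.09782794274232592
[ 348  257   44   46 1451] [ 0.5508 -0.0358  0.1075] [ 0.538 -0.053  0.09 ] [ 0.573 -0.018  0.111] ((554.489013671875, -35.07585144042969), (28.806230545043945, 27.80719566345215), 14.35311508178711) 0.10820618919361297
[-0.135 -0.015  0.071  1.657 -0.    -0.029] 173.94415520444173
```

View pics/w1.png

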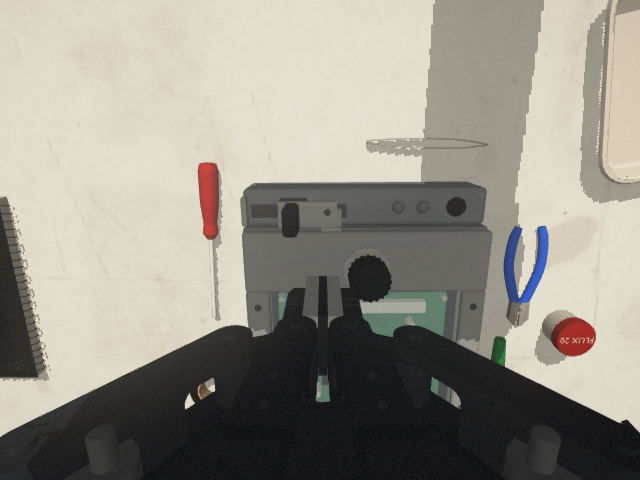

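The wrist view confirms the alignment: fin at (290,219), knob at (369,278), both well placed against the top-camera values. I'll descend to about z = 0.080, left of the fin.

```bash
python3 drive.py '[{"pos": [0,0.005,0.03]},{"pos": [0,0,0.035]},{"pos": [0,0,0.035]},{"pos": [0,0,0.03]},{"pos": [0,0,0.015]}]'
python3 drive.py '[{"pos": [0,0,0.006]},{},{}]'
python3 drive.py '[{"pos": [0,-0.008,0]},{"pos": [0,-0.008,0]},{"pos": [0,-0.004,0]},{}]'
```

```text
time: 3.95
position: [0.5015, -0.0629, 0.0822]
tool_rot: [[-0.994, 0.105, -0.004], [0.105, 0.994, 0.001], [0.005, 0.0, -1.0]]
ft_force: [-0.6, -0.7, 0.2]
finger_gap: 0.001
grasp_force: 0.0
time: 4.2
position: [0.5037, -0.0632, 0.0813]
tool_rot: [[-0.995, 0.103, 0.001], [0.103, 0.995, -0.0], [-0.001, -0.0, -1.0]]
ft_force: [0.1, -0.5, 0.8]
finger_gap: 0.001
grasp_force: 0.0
time: 4.53
position: [0.5017, -0.0841, 0.0812]
tool_rot: [[-0.995, 0.103, 0.001], [0.103, 0.995, -0.0], [-0.001, -0.0, -1.0]]
ft_force: [-0.4, 0.9, -0.5]
finger_gap: -0.0
grasp_force: 0.0
```

```bash
for i in 1 2; do python3 drive.py '[{"pos": [0,-0.004,0]},{"pos": [0,-0.004,0]},{"pos": [0,-0.004,0]},{}]' | egrep 'pos|ft'; done
```

```text
position: [0.5001, -0.0956, 0.0803]
ft_force: [0.6, -0.3, -0.1]
position: [0.499, -0.1053, 0.0803]
ft_force: [2.1, 13.6, 2.6]
```

```bash
python3 drive.py '[{},{}]' | egrep 'pos|ft'; python3 drive.py '[{"pos": [0,-0.001,0]},{},{}]' | egrep 'pos|ft'
python3 drive.py '[{"pos": [0,0.01,0]},{"pos": [0,0.01,-0.02]},{"pos": [0,0.01,-0.04]},{"pos": [0,0,-0.04]},{"pos": [0,0,-0.03]}]' 0.7| egrep 'pos|ft'
python3 drive.py '[{},{}]' | egrep 'pos|ft'
python3 - <<'E'
from h import *
o=robot.get_obs(); im=vision.get_image("wrist")
T=np.eye(4);T[:3,:3]=o["tool_rot"];T[:3,3]=o["position"]
W=world(im,T@im["tool_from_camera"]); cv2.imwrite("pics/w2.png",im["color"])
m=((W[...,2]>0.09)&(W[...,2]<.115)&(im["z_map"]>0.05)&(W[...,0]>.4)&(W[...,0]<.62)).astype(np.uint8)
n,l,s,c=cv2.connectedComponentsWithStats(m)
for i in range(1,n):
    if s[i,4]>80:
        p=W[l==i]; t=p[p[:,2]>np.percentile(p[:,2],80)-.002]; print(s[i],np.median(p,0).round(4),p.min(0).round(3),p.max(0).round(3),cv2.minAreaRect(t[:,:2].astype(np.float32)*1000))
E
```

```text
position: [0.499, -0.1053, 0.0803]
ft_force: [0.4, 13.6, 2.3]
position: [0.499, -0.1055, 0.0803]
ft_force: [1.9, 17.7, 2.7]
position: [0.5017, -0.0779, 0.2131]
ft_force: [1.7, -0.5, 0.2]
position: [0.5026, -0.0785, 0.212]
ft_force: [-0.3, 0.0, 0.3]
[252 210  19  33 567] [ 0.497  -0.123   0.0976] [ 0.486 -0.13   0.09 ] [ 0.51  -0.117  0.1  ] ((497.90130615234375, -123.79660034179688), (11.319158554077148, 22.8895320892334), 83.74435424804688)
[ 363  264   44   49 1394] [ 0.5486 -0.0391  0.1072] [ 0.538 -0.053  0.09 ] [ 0.572 -0.021  0.11 ] ((553.7192993164062, -38.3880615234375), (21.79454231262207, 28.61199378967285), 72.99457550048828)
```

View pics/w2.png

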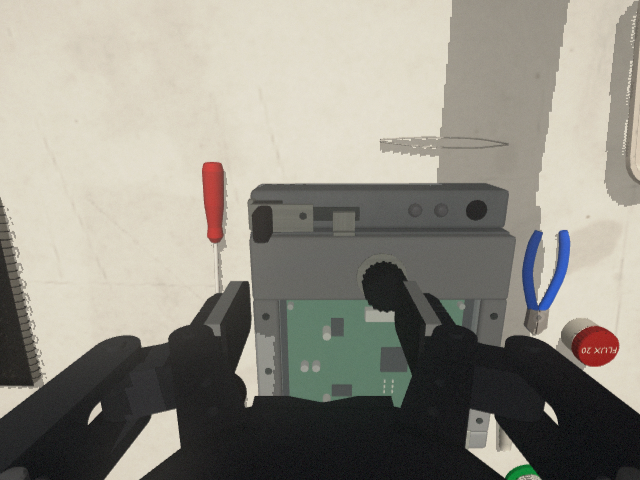

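Fin now at -94 mm in the fixture frame, which is its end stop, and the tongue is clear of the tab (343,222). Going to the knob.

```bash
python3 drive.py '[{"pos": [-0.0234,0.024,0]},{"pos": [-0.0233,0.0241,0]},{"pos": [0,0,0.03]},{"pos": [0,0,0.035]},{"pos": [0,0,0.035]}]' 0.7 | egrep 'pos|ft'
python3 drive.py '[{"pos": [0,0,0.015]},{"pos": [0,0,0.01]},{},{}]' | egrep 'pos|ft'
python3 drive.py '[{},{},{},{},{}]' 0.3 40
python3 -c "
from plant import robot, vision, workorder;o=robot.get_obs();print(o['joints'].round(3),o['moment'])"
```

```text
position: [0.5529, -0.0347, 0.1074]
ft_force: [0.9, 0.4, -1.0]
position: [0.5529, -0.0351, 0.0851]
ft_force: [-0.2, 0.5, 0.2]
time: 7.42
position: [0.554, -0.0352, 0.087]
tool_rot: [[-0.995, 0.102, 0.003], [0.102, 0.995, -0.001], [-0.003, -0.0, -1.0]]
ft_force: [-1.4, -1.8, 5.9]
finger_gap: 0.384
grasp_force: 39.5
[-6.300e-02  9.000e-02 -1.000e-01  1.379e+00 -1.000e-03  3.900e-02] [-0.35975924  0.21503402  0.00971927]
```

The knob is gripped (gap 33 mm, 40 N). Gentle tug.

```bash
for i in 1 2 3; do python3 drive.py '[{"pos": [0,0,-0.001]},{}]' | egrep 'pos|ft'; done
```

```text
position: [0.5539, -0.0352, 0.0871]
ft_force: [1.9, -2.0, 3.2]
position: [0.5538, -0.0352, 0.0873]
ft_force: [6.0, -3.2, -4.0]
position: [0.554, -0.0352, 0.0881]
ft_force: [7.1, -3.3, -5.5]
```

```bash
for i in 1 2 3 ; do python3 drive.py '[{"pos": [0,0,-0.001]},{}]' | egrep 'pos|ft'; done
```

```text
position: [0.5541, -0.0352, 0.0891]
ft_force: [8.8, -2.3, -6.2]
position: [0.5543, -0.0352, 0.0901]
ft_force: [8.3, -3.0, -5.9]
position: [0.5544, -0.0353, 0.0911]
ft_force: [9.9, -3.2, -6.9]
```

It's moving with about 6 N, past 2 mm, so it seems free. I'll follow the hinge arc: per 0.03 rad, tool dx -0.0008, dz -0.0054, ry +0.03, first catching up on x and tilt.

In the tool's units: 0.02 rad / 0.7854 = 0.0255.

```bash
python3 drive.py '[{"pos": [-0.001,0,0],"r": [0,0.0255,0]},{}]' | egrep 'pos|ft'; for i in 1 2; do python3 drive.py '[{"pos": [-0.0008,0,-0.0054],"r": [0,0.0382,0]},{}]' | egrep 'pos|ft|grasp'; done
```

```text
position: [0.5544, -0.0352, 0.0907]
ft_force: [2.0, -2.9, -4.3]
position: [0.5555, -0.0353, 0.0967]
ft_force: [2.4, -2.1, -3.9]
grasp_force: 40.7
position: [0.5565, -0.0354, 0.102]
ft_force: [2.9, -2.8, -3.5]
grasp_force: 40.8
```

Light and steady, so free. Continuing along the arc.

In the tool's units: 0.03 rad / 0.7854 = 0.0382.

```bash
for i in 1 2; do python3 drive.py '[{"pos": [-0.0008,0,-0.0054],"r": [0,0.0382,0]},{"pos": [-0.0008,0,-0.0054],"r": [0,0.0382,0]},{"pos": [-0.0008,0,-0.0054],"r": [0,0.0382,0]}]' | egrep 'pos|ft|grasp'; done
python3 - <<'E'
from h import *
cv2.imwrite("pics/s2.png",vision.get_image("scene")["color"][150:380,180:500])
print(robot.get_obs()["joints"].round(3))
E
```

```text
position: [0.5606, -0.0359, 0.1177]
ft_force: [5.2, -3.9, -6.7]
grasp_force: 40.7
position: [0.5661, -0.0364, 0.1328]
ft_force: [4.5, -4.0, -5.7]
grasp_force: 40.7
[-0.068  0.388  0.316  1.762  0.008  0.032]
```

View pics/s2.png

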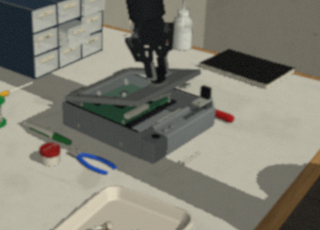

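The cover (crop 70–200, 70–105) is visibly rising in the gripper with the fixture in place. About 0.24 rad more to go.

In the tool's units: 0.03 rad / 0.7854 = 0.0382.

```bash
for i in 1 2; do python3 drive.py '[{"pos": [-0.0008,0,-0.0054],"r": [0,0.0382,0]},{"pos": [-0.0008,0,-0.0054],"r": [0,0.0382,0]},{"pos": [-0.0008,0,-0.0054],"r": [0,0.0382,0]},{"pos": [-0.0008,0,-0.0054],"r": [0,0.0382,0]}]' | egrep 'pos|ft|grasp'; done; python3 drive.py '[{"pos": [-0.0008,0,-0.0054],"r": [0,0.0382,0]},{},{},{},{}]'
python3 - <<'E'
from h import *
im=vision.get_image("top"); W=world(im); cv2.imwrite("pics/t3.png",im["color"][120:320,190:440])
cv2.imwrite("pics/s3.png",cv2.resize(vision.get_image("scene")["color"][150:380,180:500],None,fx=2,fy=2))
roi=np.zeros((480,640),bool); roi[130:310,240:400]=1
m=roi&(W[...,2]>0.044)&(W[...,2]<.056); p=W[m]; print(cv2.minAreaRect(p[:,:2].astype(np.float32)*1000))
m=roi&(W[...,2]>0.088)&(W[...,2]<.105)&(W[...,0]<.52);p=W[m];print(m.sum(),np.median(p,0))
o=robot.get_obs();print(o["qd"],o["joints"])
# cover: tilt of a plane through cover side rail points
q=roi&(W[...,2]>0.076)&(W[...,2]<.2)&(W[...,1]>.02)&(W[...,1]<.065);p=W[q]
A=np.c_[p[:,:2],np.ones(len(p))];s=np.linalg.lstsq(A,p[:,2],rcond=None)[0];print(len(p),s,np.arctan(np.hypot(s[0],s[1])),np.abs(A@s-p[:,2]).mean())
E
```

```text
position: [0.5756, -0.0373, 0.1523]
ft_force: [4.0, -3.5, -7.1]
grasp_force: 40.8
position: [0.5874, -0.0385, 0.1707]
ft_force: [3.3, -3.0, -5.2]
grasp_force: 40.8
time: 10.55
position: [0.5907, -0.0389, 0.1752]
tool_rot: [[-0.859, 0.101, -0.501], [0.088, 0.995, 0.051], [0.504, -0.0, -0.864]]
ft_force: [3.8, -4.6, -6.9]
finger_gap: 0.382
grasp_force: 40.8
((535.7447509765625, 60.917381286621094), (31.693239212036133, 79.90923309326172), 84.62364959716797)
0 [nan nan nan]
[-0.0003535   0.00041962  0.00143349  0.00038243  0.00053598  0.00025061] [-0.0726027   0.77988661  0.87959357  2.19772496  0.01439124  0.02511528]
1724 [-0.57042738  0.14351486  0.49309885] 0.5317007943379766 0.001834831333673192
  return _methods._mean(a, axis=axis, dtype=dtype,
  ret = um.true_divide(
```

View pics/s3.png

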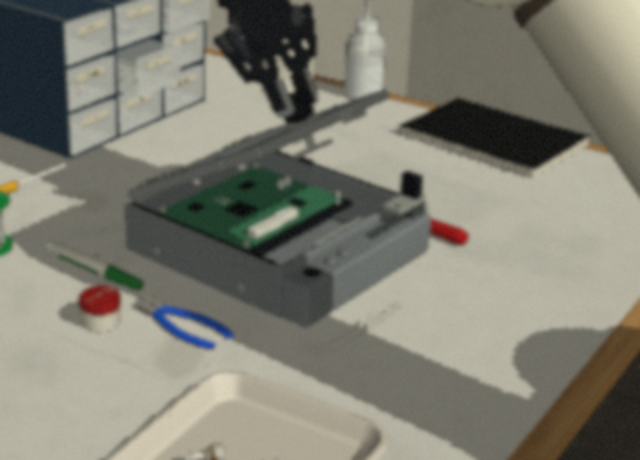

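The scene shows the cover open about 0.5 rad (plane fit 0.53) and still in the grip. The fin (411,183) is at the right end, the fixture is flat, and the bystanders haven't moved. Handing in.

```bash
python3 -c "
from plant import robot, vision, workorder;print(workorder.finish_job())"
```

```text
the job is handed in; nothing more can be done
None
```

I pushed the lock slide to its end stop; the cover came free on the first tug without turning the knob, and I handed the job in with the gripper holding it about 30° open, the fixture still in place and the bystanders apparently undisturbed (the verdict was not shown).

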